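# Fold out the crank and screw the blue pellet press shut

## Task

Close the blue pellet press: swing its folded crank handle up out of the parking fork until it latches upright, then crank the handwheel clockwise (seen from above) half a turn, to its stop, so that the platen is down on the die. Let go with the handle still latched upright, and leave the yellow press alone.

Things in the scene. Friction and masses are not known exactly. Their poses are not given: they have to be found in the camera images.
- blue_press: small fixed screw press: blue base plate 110 x 96 mm, blue crosshead, steel handwheel 114 mm across (top 122 mm up), blue grip on the crank. Origin: on the wheel's vertical axis, at the bench top; z up; -x points to the parking fork and the folded handle. Grip centre at the start: (-125, 0, 132) mm in this frame; fork jaws 82 to 92 mm from the axis, tops at 142 mm; free air under the grip
- blue_handle (a joint): crank handle, a 10 mm rod ending in a revolving barrel grip (20 mm thick, 36 long), centre 75 mm from the hinge pin. Pin: level, square to the wheel's radius, 50 mm from the wheel axis, 132 mm above the bench. Rad: 0 = folded, pointing outward in the fork; 1.57 = upright (grip 207 mm up). Falls back by itself; from 0.85 a sprung pawl resists (2 N at the grip); past 1.3 it snaps upright and latches
- blue_wheel (a joint): handwheel angle, rad: 0 at the start, grows clockwise seen from above to its stop at 3.14 (half a turn: platen down on the die, upright handle on the side away from the fork, 50 mm from the wheel axis). The handle folded in the fork keeps it from turning. Stiff, about 2.5 N at the grip; stays where it is left
- yellow_knob (a point): centre of the yellow 20 x 36 mm grip on the folded crank handle of the other press, alike but yellow; not to be disturbed
Things that resemble listed ones, but are neither listed nor needed, are in the scene too. What is shaped like the blue_press but orange is not meant.

How it is judged:
On the way, in this order (a step that is already met when the one before it is completed fails the run):
1. the blue press's crank handle stands upright, latched, the wheel not yet turned (value of joint blue_handle above 1.4 rad and value of joint blue_wheel below 0.8 rad), for 0.1 s.
2. the wheel is turned clockwise to its stop with the handle upright (value of joint blue_wheel above 2.9 rad and value of joint blue_handle above 1.4 rad), for 0.2 s.
At the end, for the whole second after the job is handed in: the blue handwheel is within 0.24 rad (14 degrees) of its half-turn stop (joint above 2.9) and at rest, and its crank handle, released, stands latched upright (joint above 1.4) (all of step 2 and velocity of joint blue_wheel between -0.05 and 0.05 rad/s); the robot touches nothing.
It fails at once if the yellow press's crank was moved (grip more than 15 mm from its start) (distance of yellow_knob from where it was at the start of the episode above 0.015 m).
It also fails if it takes over 42 s, if anything falls off the work surface, if the arm or the gripper's body presses on something with over 40 N, if the wrist force passes 120 N, or if a joint passes its speed limit or range.

## Robot

A 6-joint arm with a two-finger parallel gripper is mounted at the origin on a cart in front of the work surface, level with it; the furniture and walls round the work are solid. World frame = base frame: x ahead of the robot, y to its left, z up, the work surface at z = 0. Lengths are in m, angles in rad, forces in N, time in s.
With the tool pointing down it reaches from about 0.375 to 0.75 m from the base axis. Payload 9 kg.
Tool frame: the origin (TCP) lies between the finger pads; the fingertips stand 14 mm ahead of it and the grasp point (between the pads) lies 5 mm behind it; z points along the fingers, y is the line along which they close (so a half turn about z gives the same grasp; the last joint's range is limited). The gripper opens to 85 mm and grips with 20 to 120 N. Pads are 22 mm wide; open, the fingers measure 114 mm over their backs; the gripper's body (76 mm by 85 mm) begins 54 mm behind the grasp point. The pads swing forward as they close: fully open they stand 13 mm farther back than shut.
Start: joints at [-1.549, 0.104, 0.097, 1.564, 0, 1.353], TCP at [0.143, -0.583, 0.245] pointing down, gripper open.
Joint ranges: [-2.99, 2.99], [-0.84, 1.86], [-1.1, 1.16], [-1.84, 2.11], [-1.51, 1.56], [-3.14, 3.14]. Speed limits (rad/s): [2.22, 2.22, 2.57, 3.14, 3.14, 3.14].

## Interface

Orientations are given as a unit quaternion [x, y, z, w].
In Python, from cell import robot gives the robot as it stands. The module is installed in compiled form; this text tells all that it offers.
- The arm moves only by the tool send_rows, never from a script. Its argument "commands" is one flat list of numbers, 4 for each row, row after row: the shift along the tool's x, y, z in m, then the turn about the tool's z in degrees. A call has exactly 5 rows; each row shifts and turns the commanded pose from where the row before left it, along the tool's axes as they then stand; what a row does not reach is not made up. A row lasts 1/12 s, in which the tool goes at most 41.7 mm and 7.16 degrees, less where a joint would pass 70% of its speed; a pose out of reach is approached as far as the arm can. A call is refused whole if a number of a shift passes 0.0417 or a number of a turn 7.16, either way. A call with a gripper value outside its range is refused whole. "gripper" is the closure, from -1 (fully open) to 1 (shut), set as the call begins (left out, the last holds). The fingers move at their own pace and stop on an object; "grip_force" is the grip in N (left out, the last holds). Time passes only in rows, so rows that do not move let the fingers close, or fill a call up. It gives the time, the measured TCP pose, the force, the opening and the grip force at its end, in the units of the state.
- robot.get_state(): the state, without advancing time (a new reading comes with each control period).
- robot.get_image(name): name is "scene" or "top" or "wrist"; returns the picture (400x640x3 uint8, blue, green, red); there is no depth.
- robot.camera_model(name): a dict with "mtx" (3x3 intrinsics, pixels), "k1" (the pictures are not rectified: a ray, as slopes to the right and down, at radius r is drawn at 1 + k1 r^2 times it, then the intrinsics apply), "eye" and "attitude" of the camera in the world; the wrist camera has in their place "T_tool_cam" (4x4, takes a point from camera to tool coordinates, whose origin is the TCP and whose axes are the flange's). Camera axes: x right, y down, z forward; pixel columns grow to the right and rows downward; lengths in m; the calibration is good to about 2 mm. A picture is of the moment at which its call begins: read the wrist's pose just before it. camera_model takes no time and is no camera call.
- robot.finish_job(): hands the job in; it is judged then, once.
The state is a dict: "time": time; "joints": joint angles; "qvel": joint speeds; "tau": joint torques, N m; "eef_pos": TCP position; "orientation": TCP orientation; "contact_force": force on the tool from outside, world axes, zero at the start; "ft_torque": the same for the moment, N m; "gripper_width": finger opening in m; "finger_force": force on a finger pad.
Only numpy, scipy, OpenCV 4.12 (cv2) and the standard library are available. Lean on these libraries where they do the work, as an engineer would, in place of code of your own. Each camera call takes 0.05 s, during which the arm holds its last target. There are 200 camera calls.

## Working session

There is one attempt and no reset: what is moved stays moved. The work goes in short steps, Python scripts to look and compute and a tool call to move; the robot and the scene stay as the last step left them, time stands still between calls to the robot, and variables do not carry over. Pictures are saved under pics/ and viewed, at most 10 in all, crops included, and the job is handed in when it is done.

Besides the shell and the picture viewer there is one more tool, called after "Request:" in YAML: its name, and indented under it one key for each argument. send_rows: Moves the arm, as the interface text tells. Its arguments: {"type":"object","properties":{"commands":{"type":"array","items":{"type":"number"}},"gripper":{"type":"number"},"grip_force":{"type":"number"}},"required":["commands"]}

```bash
mkdir -p pics
python3 - <<'E'
from cell import robot
import cv2,numpy as np
s=robot.get_state();print({k:np.round(v,3).tolist() for k,v in s.items()})
for n in("scene","top"):
    cv2.imwrite(f"pics/{n}0.png",robot.get_image(n))
for n in("scene","top","wrist"):print(n,robot.camera_model(n))
E
```

```text
{'time': 0.0, 'joints': [-1.549, 0.105, 0.096, 1.564, 0.0, 1.353], 'qvel': [0.001, 0.0, 0.0, 0.001, -0.001, -0.0], 'tau': [-0.001, -55.694, 50.365, 0.017, -0.0, -0.0], 'eef_pos': [0.143, -0.582, 0.245], 'orientation': [0.993, 0.12, 0.0, -0.001], 'contact_force': [-0.096, 0.168, 0.668], 'ft_torque': [0.052, 0.044, 0.019], 'finger_force': 0.0, 'gripper_width': 0.085}
scene {'mtx': array([[388.7260552 ,   0.        , 318.88422822],
       [  0.        , 388.7260552 , 198.05133511],
       [  0.        ,   0.        ,   1.        ]]), 'k1': -0.0623308331954791, 'eye': array([0.65298633, 0.7808833 , 0.8526224 ]), 'attitude': array([ 0.01014476,  0.92089928, -0.38954437, -0.00983786])}
top {'mtx': array([[447.66541696,   0.        , 322.89618296],
       [  0.        , 447.66541696, 196.37481705],
       [  0.        ,   0.        ,   1.        ]]), 'k1': -0.07998926932487459, 'eye': array([0.33407374, 0.00213062, 1.39889412]), 'attitude': array([-0.69531542,  0.7097088 , -0.07935625,  0.08094733])}
wrist {'mtx': array([[277.87734912,   0.        , 321.46187259],
       [  0.        , 277.87734912, 201.35506619],
       [  0.        ,   0.        ,   1.        ]]), 'k1': 0.004554685341787307, 'T_tool_cam': array([[ 2.37490422e-04, -9.55881642e-01, -2.93751986e-01,
         7.34120169e-02],
       [ 9.99999043e-01,  6.27325041e-04, -1.23287097e-03,
        -9.09001211e-04],
       [ 1.36275670e-03, -2.93751412e-01,  9.55880877e-01,
        -1.29497240e-01],
       [ 0.00000000e+00,  0.00000000e+00,  0.00000000e+00,
         1.00000000e+00]])}
```

View pics/scene0.png

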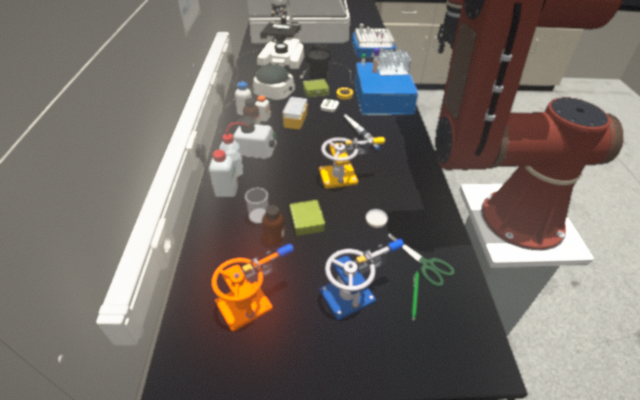

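View pics/top0.png

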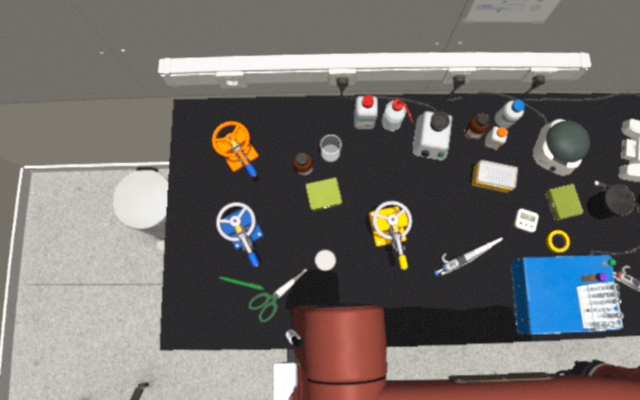

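The scene view shows the blue press (wheel near 350,270; grip 396,245). The top view shows its wheel at about (237,222) and its grip at about (252,258). Yellow and orange are well away from it. Next I'll measure the grip and wheel axis.

```bash
cat > h.py <<'E'
import cv2,numpy as np
from scipy.spatial.transform import Rotation as R
from cell import robot
def pose(n,s=None):
    m=robot.camera_model(n)
    if n!="wrist": return m,R.from_quat(m["attitude"]).as_matrix(),np.array(m["eye"])
    Rt=R.from_quat(s["orientation"]).as_matrix();T=m["T_tool_cam"]
    return m,Rt@T[:3,:3],Rt@T[:3,3]+s["eef_pos"]
def ray(n,uv,s=None):
    m,A,e=pose(n,s);K=m["mtx"];d=np.array([(uv[0]-K[0,2])/K[0,0],(uv[1]-K[1,2])/K[1,1]]);u=d.copy()
    for _ in range(20):u=d/(1+m["k1"]*(u@u))
    return e,A@np.array([*u,1.])
def onz(n,uv,z,s=None):
    e,d=ray(n,uv,s);return e+d*(z-e[2])/d[2]
def tri(r1,r2):
    (a,d),(b,f)=r1,r2;t=np.linalg.lstsq(np.c_[d,-f],b-a,rcond=None)[0]
    p,q=a+d*t[0],b+f*t[1];return (p+q)/2,np.linalg.norm(p-q)
def blobs(im,lo,hi,minA=20):
    m=cv2.inRange(cv2.cvtColor(im,cv2.COLOR_BGR2HSV),lo,hi)
    n,l,st,c=cv2.connectedComponentsWithStats(m)
    return [(c[i],st[i]) for i in range(1,n) if st[i][4]>=minA],l
E
python3 - <<'E'
from h import *
for n,box in(("scene",(310,235,410,320)),("top",(205,195,270,275))):
    im=cv2.imread(f"pics/{n}0.png");x0,y0,x1,y1=box
    b,_=blobs(im[y0:y1,x0:x1],(100,150,60),(125,255,255),15)
    for c,st in b:print(n,np.round(c+[x0,y0],1),st+[x0,y0,0,0,0])
    g=cv2.inRange(cv2.cvtColor(im[y0:y1,x0:x1],cv2.COLOR_BGR2HSV),(0,0,120),(179,60,255))
    k=cv2.findContours(g,cv2.RETR_EXTERNAL,cv2.CHAIN_APPROX_NONE)[0];k=max(k,key=cv2.contourArea)
    print(n,"ring",cv2.fitEllipse(k),x0,y0)
    cv2.imwrite(f"pics/{n}c.png",cv2.resize(im[y0:y1,x0:x1],None,fx=4,fy=4,interpolation=2))
a=cv2.imread("pics/scenec.png");b=cv2.imread("pics/topc.png")
o=np.zeros((340,660,3),np.uint8);o[:340,:400]=a;o[:320,400:660]=b;cv2.imwrite("pics/cc.png",o)
E
```

```text
scene [396. 244.] [388 238  16  13 115]
scene [344.2 258.5] [339 256  11   6  42]
scene [341.6 274. ] [337 267  10  16  52]
scene [358.2 278.3] [354 272  11  12  86]
scene [336.4 302.1] [322 287  32  29 389]
scene [365.5 297.8] [360 289  15  18 155]
scene ring ((41.90593719482422, 34.1974983215332), (39.94814682006836, 63.96852111816406), 60.743690490722656) 310 235
top [232.1 214.2] [225 210  15   9  45]
top [245.7 219. ] [241 211  10  15 105]
top [227.5 228.4] [221 223  14  12 103]
top [256.1 233.3] [250 224  14  18 114]
top [236.9 244.9] [232 242  10   8  39]
top [253.1 258.7] [248 252  12  15 108]
top ring ((31.478878021240234, 28.669954299926758), (37.26845932006836, 48.14606857299805), 155.629150390625) 205 195
```

View pics/cc.png

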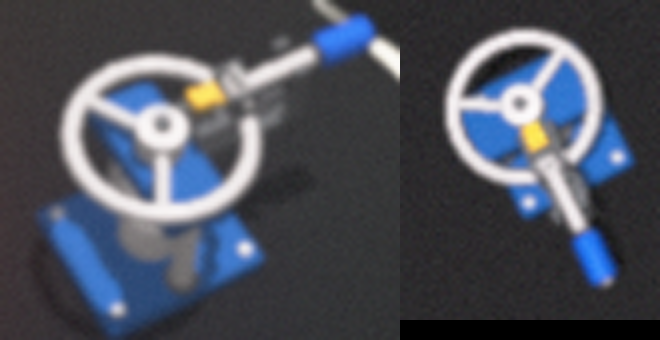

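The crop shows the hub at scene (350.5,267) and top (235.5,220.8), with the grip at scene (396,244) and top (253,258.7).

Run:
```python
from h import *
g,e=tri(ray("scene",(396,244)),ray("top",(253.1,258.7)));h,f=tri(ray("scene",(350.3,266.8)),ray("top",(235.3,220.5)))
print(g,e,h,f,np.linalg.norm((g-h)[:2]))
print(onz("top",(253.1,258.7),.132),onz("scene",(396,244),.132),onz("top",(235.3,220.5),.122),onz("scene",(350.3,266.8),.122))
d=g-h;print("fork dir deg",np.degrees(np.arctan2(d[1],d[0])),"radius",np.hypot(*g[:2]),np.hypot(*h[:2]))
Rt=R.from_quat(robot.get_state()["orientation"]).as_matrix();print(Rt.round(3))
```

```text
[0.44876813 0.20248525 0.13702254] 0.00250437582788916 [0.56111919 0.25741427 0.12534709] 0.0021365818398886606 0.12505982058075463
[0.45039778 0.20282943 0.132     ] [0.4461713 0.198914  0.132    ] [0.56274654 0.2577708  0.122     ] [0.55969861 0.25542465 0.122     ]
fork dir deg -153.94575406068847 radius 0.4923343471123711 0.6173466239122083
[[ 0.971  0.238 -0.   ]
 [ 0.238 -0.971  0.001]
 [ 0.    -0.001 -1.   ]]
```

Request:
send_rows:
  commands: [0.0344,-0.0179,0,0,0.0344,-0.0179,0,0,0.0344,-0.0179,0,0,0.0344,-0.0179,0,0,0.0344,-0.0179,0,0]
  gripper: -1
  grip_force: 20

```text
time: 0.52
eef_pos: [0.2893, -0.4535, 0.2449]
orientation: [0.993, 0.119, -0.0, -0.0]
contact_force: [0.4, -0.5, 0.1]
gripper_width: 0.0855
finger_force: 0.0
```

Request:
send_rows:
  commands: [0.0344,-0.0179,0,0,0.0344,-0.0179,0,0,0.0344,-0.0179,0,0,0.0344,-0.0179,0,0,0.0344,-0.0179,0,0]

```text
time: 0.93
eef_pos: [0.4352, -0.3256, 0.2451]
orientation: [0.993, 0.12, -0.0, -0.0]
contact_force: [0.0, -0.6, -0.1]
gripper_width: 0.0854
finger_force: 0.0
```

Request:
send_rows:
  commands: [0.0344,-0.0179,0,0,0.0344,-0.0179,0,0,0.0344,-0.0179,0,0,0.0344,-0.0179,0,0,0.0344,-0.0179,0,0]

```text
time: 1.35
eef_pos: [0.5811, -0.1978, 0.2449]
orientation: [0.993, 0.12, -0.0, -0.0]
contact_force: [1.1, -0.8, 0.1]
gripper_width: 0.0853
finger_force: 0.0
```

Request:
send_rows:
  commands: [0,0,0,-6.41,0,0,0,-6.41,0,0,0,-6.41,0,0,0,-6.41,0,0,0,-6.41]

```text
time: 1.77
eef_pos: [0.5799, -0.1992, 0.2447]
orientation: [0.92, 0.392, -0.0, -0.0]
contact_force: [0.2, -0.2, 0.0]
gripper_width: 0.0856
finger_force: 0.0
```

Run:
```python
from h import *
s=robot.get_state();print(s["time"],s["joints"],s["eef_pos"],R.from_quat(s["orientation"]).as_matrix().round(3))
```

```text
1.7667 [-5.43793534e-01  1.45911307e-01  1.41145757e-01  1.56700463e+00
 -1.24931894e-04  1.79271454e+00] [ 0.5798917  -0.19919788  0.24469418] [[ 0.693  0.721 -0.001]
 [ 0.721 -0.693  0.   ]
 [-0.    -0.001 -1.   ]]
```

Request:
send_rows:
  commands: [0,0,0,-6.41,0,0,0,-6.41,0,0,0,-6.41,0,0,0,-6.41,0,0,0,-6.41]

```text
time: 2.18
eef_pos: [0.5798, -0.1994, 0.2448]
orientation: [0.776, 0.63, -0.0, -0.0]
contact_force: [0.3, 0.3, -0.4]
gripper_width: 0.0856
finger_force: 0.0
```

Request:
send_rows:
  commands: [0,0,0,-6.41,0,0,0,-6.41,0,0,0,-6.41,0,0,0,-6.41,0,0,0,-6.41]

```text
time: 2.6
eef_pos: [0.5798, -0.1994, 0.2448]
orientation: [0.572, 0.82, -0.0, -0.0]
contact_force: [-1.3, -0.7, 0.5]
gripper_width: 0.0854
finger_force: 0.0
```

Request:
send_rows:
  commands: [0,0,0,-6.41,0,0,0,-6.41,0,0,0,-6.41,0,0,0,-6.41,0,0,0,-6.41]

```text
time: 3.02
eef_pos: [0.5798, -0.1994, 0.2448]
orientation: [0.323, 0.946, 0.0, -0.0]
contact_force: [-0.3, 0.3, -1.6]
gripper_width: 0.0854
finger_force: 0.0
```

Request:
send_rows:
  commands: [0,0,0,-6.41,0,0,0,-6.41,0,0,0,-6.41,0,0,0,-6.41,0,0,0,-6.41]

```text
time: 3.43
eef_pos: [0.5798, -0.1994, 0.2448]
orientation: [0.05, 0.999, 0.0, -0.0]
contact_force: [0.4, 0.4, -0.1]
gripper_width: 0.0852
finger_force: 0.0
```

Request:
send_rows:
  commands: [0,0,0,-6.41,0,0,0,-6.41,0,0,0,-6.41,0,0,0,-6.41,0,0,0,-6.41]

```text
time: 3.85
eef_pos: [0.5798, -0.1994, 0.2448]
orientation: [-0.228, 0.974, 0.0, -0.0]
contact_force: [0.1, 0.3, -0.1]
gripper_width: 0.0854
finger_force: 0.0
```

Request:
send_rows:
  commands: [-0.0038,0.0279,0,0,-0.0038,0.0279,0,0,-0.0038,0.0279,0,0,-0.0038,0.0279,0,0,-0.0038,0.0279,0,0]

```text
time: 4.27
eef_pos: [0.535, -0.0646, 0.2448]
orientation: [-0.225, 0.974, 0.0, -0.0]
contact_force: [0.9, 0.8, 0.5]
gripper_width: 0.0858
finger_force: 0.0
```

Request:
send_rows:
  commands: [-0.0038,0.0279,0,0,-0.0038,0.0279,0,0,-0.0038,0.0279,0,0,-0.0038,0.0279,0,0,-0.0038,0.0279,0,0]

```text
time: 4.68
eef_pos: [0.4908, 0.0691, 0.2449]
orientation: [-0.225, 0.974, 0.0, -0.0]
contact_force: [-0.2, 1.5, 0.5]
gripper_width: 0.0851
finger_force: 0.0
```

Request:
send_rows:
  commands: [-0.0038,0.0279,0,0,-0.0038,0.0279,0,0,-0.0038,0.0279,0,0,-0.0038,0.0279,0,0,-0.0038,0.0279,0,0]

```text
time: 5.1
eef_pos: [0.4467, 0.2028, 0.245]
orientation: [-0.225, 0.974, -0.0, -0.0]
contact_force: [-0.2, -0.3, -0.1]
gripper_width: 0.0851
finger_force: 0.0
```

Request:
send_rows:
  commands: [0,0,0,0,0,0,0,0,0,0,0,0,0,0,0,0,0,0,0,0]

```text
time: 5.52
eef_pos: [0.4478, 0.2007, 0.2451]
orientation: [-0.225, 0.974, -0.0, -0.0]
contact_force: [0.5, -0.3, -0.3]
gripper_width: 0.0853
finger_force: 0.0
```

Run:
```python
from h import *
s=robot.get_state();im=robot.get_image("wrist");print(s["time"],s["joints"],s["eef_pos"],R.from_quat(s["orientation"]).as_matrix().round(3))
cv2.imwrite("pics/w1.png",im)
b,l=blobs(im,(100,130,50),(125,255,255),100)
for c,st in b:
    print(c,st,onz("wrist",c,.132,s))
```

```text
5.5167 [ 1.54200728e-01 -2.29876403e-01 -2.24278034e-01  1.57662534e+00
 -2.20396854e-04 -2.98837478e-01] [0.44781612 0.20069784 0.24511363] [[-0.899 -0.438 -0.   ]
 [-0.438  0.899 -0.   ]
 [ 0.    -0.    -1.   ]]
[321.77376655 205.45367028] [311 185  22  42 831] [0.44905751 0.20332848 0.132     ]
[345.19557823 242.91836735] [335 225  21  39 588] [0.47310248 0.23998422 0.132     ]
[299.0738255  243.08221477] [289 226  21  39 596] [0.49255824 0.20037145 0.132     ]
[295.22420908 301.83631362] [282 286  28  32 727] [0.55433177 0.22435123 0.132     ]
[349.74175824 301.36813187] [335 286  29  31 728] [0.52938707 0.27439886 0.132     ]
```

View pics/w1.png

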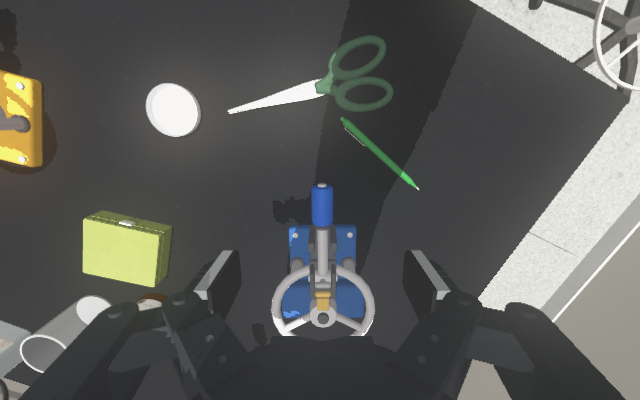

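The wrist view shows the blue grip at (322,205), in line with the hub at (323,318), so the tool is aligned with the radius. I'll descend and grip.

Request:
send_rows:
  commands: [-0.0015,0.0015,0.02,0,0,0,0.025,0,0,0,0.025,0,0,0,0.025,0,0,0,0.023,0]

```text
time: 5.98
eef_pos: [0.4481, 0.2029, 0.1258]
orientation: [-0.225, 0.974, -0.0, -0.0]
contact_force: [0.8, -0.3, 0.4]
gripper_width: 0.0854
finger_force: 0.0
```

Request:
send_rows:
  commands: [0,0,0,0,0,0,0,0,0,0,0,0,0,0,0,0,0,0,0,0]
  gripper: 1
  grip_force: 25

```text
time: 6.4
eef_pos: [0.4492, 0.2036, 0.129]
orientation: [-0.225, 0.974, -0.0, 0.001]
contact_force: [-0.2, -0.4, -0.4]
gripper_width: 0.0258
finger_force: 0.0
```

Request:
send_rows:
  commands: [0,0,0,0,0,0,0,0,0,0,0,0,0,0,0,0,0,0,0,0]

```text
time: 6.82
eef_pos: [0.449, 0.2036, 0.1282]
orientation: [-0.225, 0.974, -0.0, 0.001]
contact_force: [1.7, -0.9, 6.1]
gripper_width: 0.0192
finger_force: 26.1
```

Request:
send_rows:
  commands: [0,0,0,0,0,0,0,0,0,0,0,0,0,0,0,0,0,0,0,0]

```text
time: 7.23
eef_pos: [0.449, 0.2036, 0.1282]
orientation: [-0.225, 0.974, -0.0, 0.001]
contact_force: [1.1, -1.4, 6.7]
gripper_width: 0.0192
finger_force: 26.1
```

Request:
send_rows:
  commands: [-0.0002,0,-0.0059,0,-0.0007,0,-0.0058,0,-0.0012,0,-0.0058,0,-0.0016,0,-0.0057,0,-0.002,0,-0.0055,0]

```text
time: 7.65
eef_pos: [0.4529, 0.2059, 0.156]
orientation: [-0.225, 0.974, -0.0, -0.001]
contact_force: [1.5, -2.4, -3.6]
gripper_width: 0.0191
finger_force: 25.6
```

Request:
send_rows:
  commands: [-0.0025,0,-0.0053,0,-0.0029,0,-0.0051,0,-0.0033,0,-0.0049,0,-0.0036,0,-0.0046,0,-0.004,0,-0.0043,0]

```text
time: 8.07
eef_pos: [0.4679, 0.2132, 0.1805]
orientation: [-0.225, 0.974, -0.0, -0.0]
contact_force: [-1.2, -3.7, -2.5]
gripper_width: 0.0192
finger_force: 27.2
```

Run:
```python
from h import *
s=robot.get_state();cv2.imwrite("pics/s2.png",robot.get_image("scene")[180:330,240:470].repeat(3,0).repeat(3,1));print(s["eef_pos"],s["gripper_width"],s["contact_force"])
```

```text
[0.46794012 0.21320107 0.18052666] 0.019174192844741964 [-1.18250465 -3.70713691 -2.47989769]
```

View pics/s2.png

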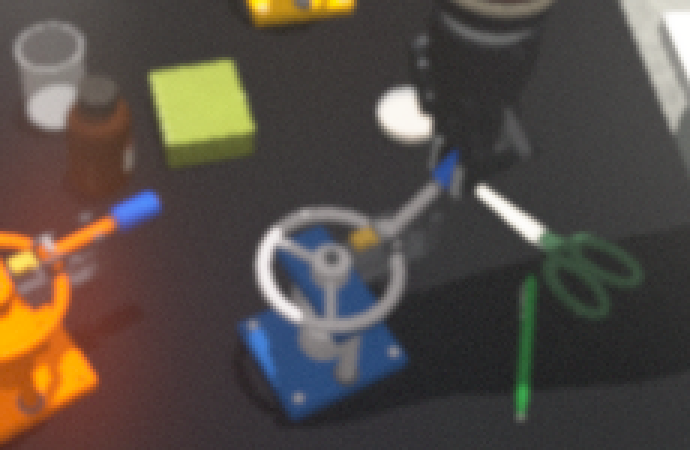

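The crop shows the handle raised about 45° with its blue grip held in the fingers at (445,170). I'll continue the arc.

Request:
send_rows:
  commands: [-0.0043,0,-0.004,0,-0.0046,0,-0.0036,0,-0.0049,0,-0.0033,0,-0.0051,0,-0.0029,0,-0.0053,0,-0.0025,0]

```text
time: 8.53
eef_pos: [0.4898, 0.2239, 0.1966]
orientation: [-0.225, 0.974, -0.0, -0.0]
contact_force: [-2.8, -4.3, -0.2]
gripper_width: 0.0189
finger_force: 26.6
```

Request:
send_rows:
  commands: [-0.0055,0,-0.002,0,-0.0057,0,-0.0016,0,-0.0058,0,-0.0012,0,-0.0058,0,-0.0007,0,-0.0059,0,-0.0002,0]

```text
time: 8.95
eef_pos: [0.5163, 0.2368, 0.2029]
orientation: [-0.225, 0.974, -0.0, 0.001]
contact_force: [-1.9, -2.2, 4.0]
gripper_width: 0.0191
finger_force: 28.6
```

Request:
send_rows:
  commands: [0,0,0,0,0,0,0,0,0,0,0,0,0,0,0,0,0,0,0,0]

```text
time: 9.37
eef_pos: [0.516, 0.2366, 0.2027]
orientation: [-0.225, 0.974, 0.0, 0.001]
contact_force: [3.0, -0.6, 4.6]
gripper_width: 0.0192
finger_force: 28.2
```

Run:
```python
from h import *
s=robot.get_state();cv2.imwrite("pics/s3.png",robot.get_image("scene")[180:330,240:470].repeat(3,0).repeat(3,1));print(s["eef_pos"],s["gripper_width"],s["contact_force"])
u=np.array([-.899,-.438]);print((s["eef_pos"][:2]-[.5609,.2575])@u)
```

```text
[0.51597368 0.23659552 0.20269781] 0.019211330633219448 [ 2.97679241 -0.56533339  4.63608933]
0.04954492386274813
```

View pics/s3.png

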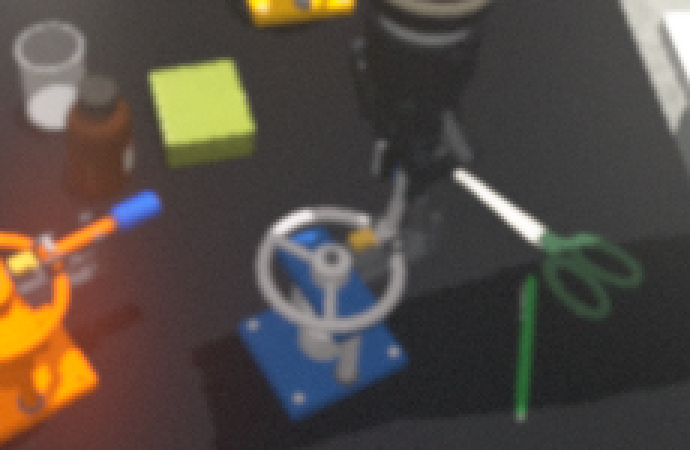

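The crop shows the handle upright at (395,200), with the gripper above it and the wheel unturned. I'll crank the first quarter turn.

Request:
send_rows:
  commands: [-0.0003,0.0052,0,0,-0.0008,0.0052,0,0,-0.0014,0.005,0,0,-0.0019,0.0049,0,0,-0.0024,0.0047,0,0]

```text
time: 9.83
eef_pos: [0.5114, 0.2613, 0.2028]
orientation: [-0.225, 0.974, -0.001, 0.001]
contact_force: [5.4, -5.2, 6.9]
gripper_width: 0.019
finger_force: 35.2
```

Request:
send_rows:
  commands: [-0.0029,0.0044,0,0,-0.0033,0.0041,0,0,-0.0037,0.0037,0,0,-0.0041,0.0033,0,0,-0.0044,0.0029,0,0]

```text
time: 10.25
eef_pos: [0.52, 0.2855, 0.2027]
orientation: [-0.225, 0.974, -0.002, 0.001]
contact_force: [6.3, -7.2, 6.2]
gripper_width: 0.0191
finger_force: 40.9
```

Run:
```python
from h import *
s=robot.get_state();cv2.imwrite("pics/s4.png",robot.get_image("scene")[180:330,240:470].repeat(3,0).repeat(3,1));print(s["eef_pos"],s["gripper_width"],s["contact_force"],s["ft_torque"])
u=np.array([-.899,-.438]);y=np.array([-.438,.899]);d=s["eef_pos"][:2]-[.5609,.2575];print(d@u,d@y,np.hypot(*d))
```

```text
[0.52002516 0.28554017 0.20267726] 0.019117049758391888 [ 6.31135117 -7.23002872  6.15064566] [-2.62402842 -1.22832492  0.00932376]
0.024464885973321616 0.04311129474483151 0.04956817340886878
```

View pics/s4.png

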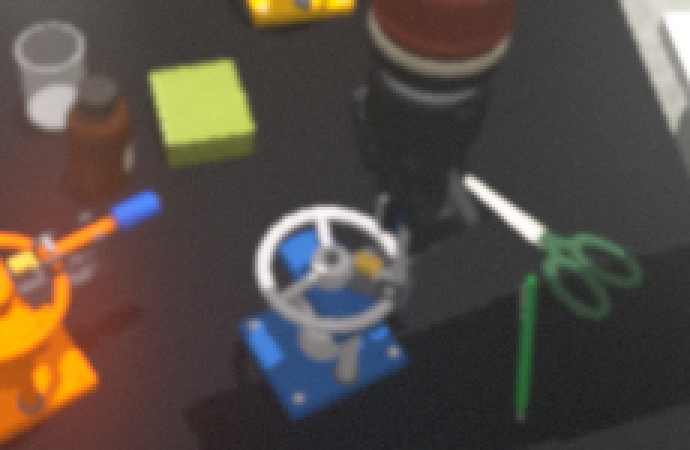

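The crop shows the wheel turned clockwise, its handle now at (400,240). A radial pull of about 9 N suggests the centre estimate is a little off, so I'll bias the path inward.

Request:
send_rows:
  commands: [-0.0048,0.002,0,0,-0.005,0.0014,0,0,-0.0051,0.0009,0,0,-0.0052,0.0004,0,0,-0.0052,-0.0002,0,0]

```text
time: 10.72
eef_pos: [0.5391, 0.3015, 0.2022]
orientation: [-0.225, 0.974, -0.0, -0.001]
contact_force: [-4.3, -1.0, 7.1]
gripper_width: 0.0193
finger_force: 30.0
```

```bash
cat > f.py <<'E'
from h import *
s=robot.get_state();F=s["contact_force"];print(s["eef_pos"],s["gripper_width"],F,s["ft_torque"],s["finger_force"])
u=np.array([-.899,-.438]);y=np.array([-.438,.899]);d=s["eef_pos"][:2]-[.5609,.2575];print(d@u,d@y,np.hypot(*d))
r=d/np.hypot(*d);print("Fr",F[:2]@r,"Ft",F[:2]@[r[1],-r[0]],"Fu,Fy",F[:2]@u,F[:2]@y)
E
python3 f.py
```

```text
[0.53914504 0.30152194 0.20216605] 0.019307050339043667 [-4.25050002 -0.96247469  7.08480967] [-4.79143182e-01  1.07730856e+00 -7.18770513e-04] 29.990862607955933
0.00027609957939726674 0.04910439160092485 0.04910406297924515
Fr 1.020270987377725 Ft -4.2369983515596665 Fu,Fy 4.242763429698334 0.996454257994227
```

Request:
send_rows:
  commands: [-0.0052,-0.0003,0,0,-0.0052,-0.0008,0,0,-0.005,-0.0014,0,0,-0.0049,-0.0019,0,0,-0.0047,-0.0024,0,0]

```text
time: 11.13
eef_pos: [0.5631, 0.31, 0.2023]
orientation: [-0.226, 0.974, 0.004, -0.001]
contact_force: [-6.7, 17.7, 6.7]
gripper_width: 0.0195
finger_force: 29.6
```

```bash
python3 f.py
```

```text
[0.56308243 0.30999655 0.20226772] 0.01946086657587658 [-6.69914278 17.71289351  6.6903858 ] [ 3.71459227  1.80275013 -0.14460628] 29.646341800689697
-0.024955494192315908 0.04623849432101603 0.0525418958372319
Fr 17.419344703778865 Ft -7.429100935535505 Fu,Fy -1.7357179964272407 18.858115806895974
```

Run:
```python
from h import *
a=robot.get_image("scene")[180:330,250:450].repeat(3,0).repeat(3,1)[:450];b=robot.get_image("wrist")[200:400,220:420]
o=np.zeros((450,800,3),np.uint8);o[:,:600]=a;o[:200,600:]=b;o[220:420,600:]=cv2.resize(robot.get_image("top")[180:260,200:280],(200,200));cv2.imwrite("pics/s5.png",o)
```

```text
(no output)
```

View pics/s5.png

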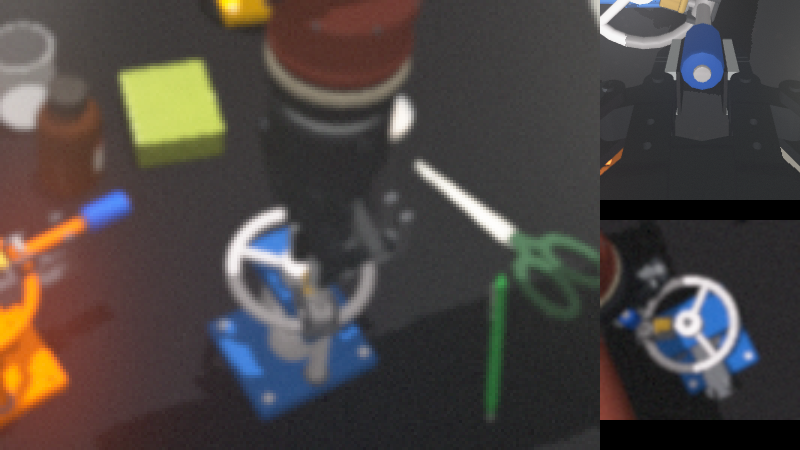

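The composite shows the handle still upright. In the top view the wheel is at about 110°, lagging the tool, so the barrel has slipped along the pads. I'll open, realign so the pads push tangentially, and re-grasp.

Request:
send_rows:
  commands: [0,0,0,0,0,0,0,0,0,0,0,0,0,0,0,0,0,0,0,0]
  gripper: -1

```text
time: 11.7
eef_pos: [0.565, 0.3063, 0.2018]
orientation: [-0.225, 0.974, -0.0, -0.0]
contact_force: [-0.1, 0.5, 0.1]
gripper_width: 0.0786
finger_force: 0.0
```

Request:
send_rows:
  commands: [0,0,0,0,0,0,0,0,0,0,0,0,0,0,0,0,0,0,0,0]

```text
time: 12.12
eef_pos: [0.5653, 0.3065, 0.2022]
orientation: [-0.225, 0.974, -0.0, 0.0]
contact_force: [-0.6, 0.1, 0.2]
gripper_width: 0.0856
finger_force: 0.0
```

```bash
python3 f.py
python3 - <<'E'
from h import *
s=robot.get_state();im=robot.get_image("wrist");t=robot.get_image("top")
print(s["joints"][5])
b,l=blobs(im,(100,130,50),(125,255,255),100)
for c,st in b:print(c,st,onz("wrist",c,.207,s))
# top-end face: grey screw inside blue barrel
o=np.zeros((400,800,3),np.uint8);o[:,:400]=cv2.resize(im[200:400,220:420],(400,400));o[:,400:]=cv2.resize(t[180:260,200:280],(400,400));cv2.imwrite("pics/s6.png",o)
E
```

```text
[0.56528834 0.30647754 0.2021781 ] 0.08561506421384535 [-0.62370939  0.148664    0.21923765] [0.01819677 0.0037588  0.0109526 ] 0.0
-0.02539728116318978 0.04210871125954623 0.049173739352148776
Fr 0.0924100115663347 Ft -0.6344878105648115 Fu,Fy 0.4955999134458046 0.40683364896867724
-0.1605150251986701
[223.95408895 179.27546628] [214 155  26  49 697] [0.54085318 0.24640458 0.207     ]
[284.20325203 163.05691057] [275 155  15  20 123] [0.52193016 0.26815459 0.207     ]
[333.45805207 257.23818708] [ 313  225   44   67 2074] [0.5543891  0.30936263 0.207     ]
[148.41798942 303.46031746] [138 295  20  16 189] [0.62131022 0.23392878 0.207     ]
```

View pics/s6.png

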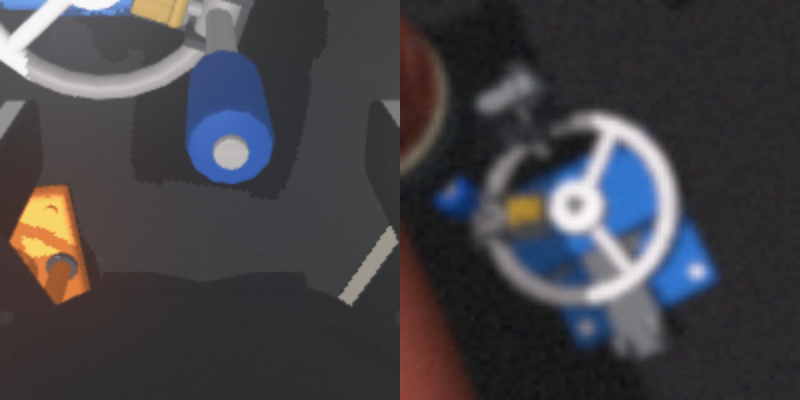

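The left half shows the upright barrel with its end face at wrist pixel (335.5,276). The right half shows the wheel at about 105–110°, with the hub at top-view pixel (235,221).

Run:
```python
from h import *
s=robot.get_state();H=np.array([.5609,.2575]);u=np.array([-.899,-.438]);y=np.array([-.438,.899])
for c,z in(((335.5,275.5),.227),((334,257),.207),((330,226),.187)):
    p=onz("wrist",c,z,s);d=p[:2]-H;e=p[:2]-s["eef_pos"][:2];print(p,"phi",np.degrees(np.arctan2(d@y,d@u)),np.hypot(*d),"shift tool xy",e@u,e@y)
```

```text
[0.55250886 0.30845027 0.227     ] phi 106.62346588366778 0.051636632028531 shift tool xy 0.010626582797149278 0.007360687838719062
[0.55414571 0.3095542  0.207     ] phi 108.5826075628211 0.052490571685646165 shift tool xy 0.008671535240620521 0.0076361754282569996
[0.54711875 0.30449289 0.187     ] phi 99.63128241746763 0.04897197305708457 shift tool xy 0.017205624732543588 0.006163861836264105
```

Request:
send_rows:
  commands: [0.0102,0.0073,0,0,0,0,0,-7.1,0,0,0,-7.1,0,0,0,-7.1,0,0,0,-7.1]

```text
time: 12.63
eef_pos: [0.5528, 0.3086, 0.2022]
orientation: [-0.46, 0.888, -0.0, 0.0]
contact_force: [-0.1, 0.7, -0.9]
gripper_width: 0.0854
finger_force: 0.0
```

Request:
send_rows:
  commands: [0,0,0,-7.1,0,0,0,0,0,0,0,0,0,0,0,0,0,0,0,0]

```text
time: 13.05
eef_pos: [0.5529, 0.3086, 0.2021]
orientation: [-0.51, 0.86, -0.0, -0.0]
contact_force: [-0.8, 1.0, -0.1]
gripper_width: 0.0853
finger_force: 0.0
```

Request:
send_rows:
  commands: [0,0,0,0,0,0,0,0,0,0,0,0,0,0,0,0,0,0,0,0]
  gripper: 1
  grip_force: 40

```text
time: 13.47
eef_pos: [0.5529, 0.3086, 0.2021]
orientation: [-0.511, 0.859, -0.0, -0.0]
contact_force: [0.2, -0.3, 0.5]
gripper_width: 0.0255
finger_force: 0.0
```

Request:
send_rows:
  commands: [0,0,0,0,0,0,0,0,0,0,0,0,0,0,0,0,0,0,0,0]

```text
time: 13.88
eef_pos: [0.5532, 0.3082, 0.2024]
orientation: [-0.511, 0.859, -0.0, 0.0]
contact_force: [2.0, -3.2, 1.3]
gripper_width: 0.0189
finger_force: 39.4
```

```bash
python3 f.py
```

```text
[0.55319558 0.30824192 0.20236772] 0.018928985521504755 [ 1.96126476 -3.15917739  1.32855436] [-1.0807862 -0.4409607  0.0239912] 39.38124060630798
-0.01529868476499105 0.04899152349288907 0.051323489701754384
Fr -3.4177944900955413 Ft 1.4648010395138347 Fu,Fy -0.3794573236821354 -3.69913444127799
```

Request:
send_rows:
  commands: [-0.0024,-0.0035,0,0,-0.0021,-0.0037,0,0,-0.0018,-0.0038,0,0,-0.0015,-0.004,0,0,-0.0011,-0.0041,0,0]

```text
time: 14.3
eef_pos: [0.5737, 0.3075, 0.2023]
orientation: [-0.512, 0.859, 0.0, -0.0]
contact_force: [-4.3, -3.1, 4.5]
gripper_width: 0.0191
finger_force: 39.4
```

```bash
python3 f.py
```

```text
[0.57374677 0.30754768 0.20232253] 0.01909642543371238 [-4.29579829 -3.12555071  4.46088416] [-0.69686364  0.99379525  0.03483415] 39.352625012397766
-0.033470128659968804 0.03936598502215614 0.05167020561041764
Fr -4.095468365528464 Ft -3.3837980201639946 Fu,Fy 5.230913872004284 -0.9283104387763538
```

Request:
send_rows:
  commands: [-0.0006,-0.0042,0,0,-0.0003,-0.0042,0,0,0.0001,-0.0042,0,0,0.0005,-0.0042,0,0,0.0008,-0.0042,0,0]

```text
time: 14.72
eef_pos: [0.592, 0.2979, 0.2024]
orientation: [-0.512, 0.859, 0.001, 0.0]
contact_force: [-2.2, 2.4, 5.4]
gripper_width: 0.0191
finger_force: 39.2
```

```bash
python3 f.py
```

```text
[0.59198328 0.29791714 0.20235479] 0.019085665232856663 [-2.20564248  2.42887646  5.42178289] [0.52843751 0.9221359  0.04530362] 39.1578483581543
-0.04564657734030724 0.02272052811569605 0.05098740465591748
Fr 0.5807242671974262 Ft -3.2290956815113194 Fu,Fy 0.9190246956135617 3.149631343062424
```

Request:
send_rows:
  commands: [0.001,-0.0041,0,0,0.0014,-0.004,0,0,0.0017,-0.0039,0,0,0.002,-0.0037,0,0,0.0023,-0.0036,0,0]

```text
time: 15.13
eef_pos: [0.6056, 0.2804, 0.2024]
orientation: [-0.512, 0.859, 0.0, 0.001]
contact_force: [1.0, 3.9, 3.9]
gripper_width: 0.0194
finger_force: 39.2
```

```bash
python3 f.py
```

```text
[0.60564717 0.28042232 0.20237689] 0.0193719641614397 [0.99005975 3.87590233 3.87998822] [1.17247837 0.09857514 0.03500502] 39.16704833507538
-0.050267684065122685 0.0010079057741464847 0.05027665648113581
Fr 2.6482877293494056 Ft -2.998234362054024 Fu,Fy -2.5877089343746125 3.050790026510406
```

Request:
send_rows:
  commands: [0.0008,-0.001,0,0,0.0008,-0.001,0,0,0.0008,-0.001,0,0,0,0,0,0,0,0,0,0]

```text
time: 15.55
eef_pos: [0.6064, 0.2783, 0.2022]
orientation: [-0.512, 0.859, 0.001, 0.001]
contact_force: [-0.5, 10.9, 3.3]
gripper_width: 0.019
finger_force: 39.8
```

```bash
python3 f.py
```

```text
[0.60635182 0.27825995 0.20222437] 0.019037905785512347 [-0.5224314  10.89592618  3.30506326] [2.38095602 0.2699742  0.0263201 ] 39.75694119930267
-0.04995404366529724 -0.0012447048919899302 0.04996842413794014
Fr 4.051626551952935 Ft -10.128102689300704 Fu,Fy -4.302749833818285 10.024262586617928
```

The 10 N reaction shows the wheel is at its stop. I'll release and retreat upward.

Request:
send_rows:
  commands: [-0.0004,0.0006,0,0,-0.0004,0.0006,0,0,0,0,0,0,0,0,0,0,0,0,0,0]

```text
time: 15.97
eef_pos: [0.6062, 0.2787, 0.2023]
orientation: [-0.512, 0.859, 0.0, 0.001]
contact_force: [0.8, 6.4, 4.2]
gripper_width: 0.0188
finger_force: 39.5
```

Request:
send_rows:
  commands: [0,0,0,0,0,0,0,0,0,0,0,0,0,0,0,0,0,0,0,0]
  gripper: -1

```text
time: 16.38
eef_pos: [0.6059, 0.2777, 0.2018]
orientation: [-0.511, 0.859, -0.0, -0.0]
contact_force: [0.4, 0.5, 0.2]
gripper_width: 0.0782
finger_force: 0.0
```

Request:
send_rows:
  commands: [0,0,0,0,0,0,0,0,0,0,0,0,0,0,0,0,0,0,0,0]

```text
time: 16.8
eef_pos: [0.6059, 0.278, 0.2022]
orientation: [-0.512, 0.859, -0.0, 0.0]
contact_force: [0.2, 0.8, -0.6]
gripper_width: 0.0855
finger_force: 0.0
```

Request:
send_rows:
  commands: [0,0,-0.015,0,0,0,-0.02,0,0,0,-0.02,0,0,0,-0.02,0,0,0,-0.02,0]

```text
time: 17.22
eef_pos: [0.6058, 0.278, 0.2982]
orientation: [-0.512, 0.859, -0.0, 0.0]
contact_force: [0.6, -0.2, 0.6]
gripper_width: 0.0854
finger_force: 0.0
```

Request:
send_rows:
  commands: [0,0,0,0,0,0,0,0,0,0,0,0,0,0,0,0,0,0,0,0]

```text
time: 17.63
eef_pos: [0.6055, 0.2779, 0.2958]
orientation: [-0.512, 0.859, 0.0, -0.001]
contact_force: [0.2, -0.7, 0.1]
gripper_width: 0.0852
finger_force: 0.0
```

Run:
```python
from h import *
s=robot.get_state();print(s["time"],s["eef_pos"])
im=robot.get_image("wrist");t=robot.get_image("top")
o=np.zeros((400,800,3),np.uint8);o[:,:400]=cv2.resize(im[150:350,220:420],(400,400));o[:,400:]=cv2.resize(t[180:260,200:280],(400,400));cv2.imwrite("pics/s7.png",o)
```

```text
17.6333 [0.60552017 0.27792711 0.29581846]
```

View pics/s7.png

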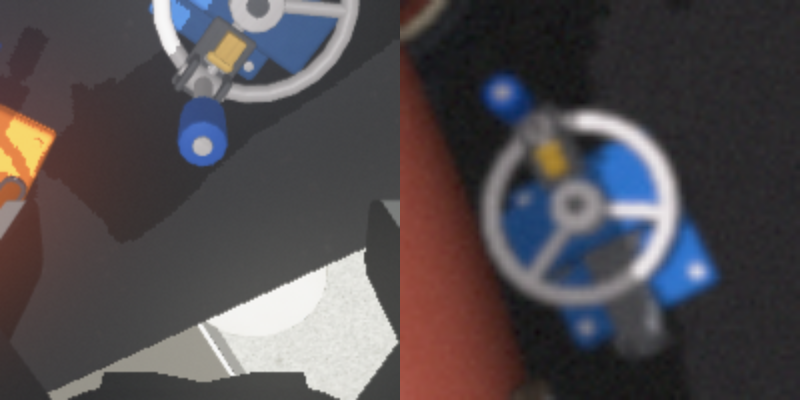

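The handle now stands on the far side from the fork: yellow block at (552,158), hub at (575,205), end face at (502,92). I'll check that it is upright, then hand in.

Run:
```python
from h import *
s=robot.get_state();H=np.array([.5609,.2575]);u=np.array([-.899,-.438]);y=np.array([-.438,.899]);ok=True
for n,c in(("wrist",(321,223.5)),("top",(220.4,198.4))):
    d=onz(n,c,.226,s)[:2]-H;a=np.degrees(np.arctan2(d@y,d@u))%360;r=np.hypot(*d);print(n,a,r);ok&=r<.058 and abs(a-180)<10
if ok: print(robot.finish_job())
```

```text
wrist 177.16430546565525 0.05163708062070182
top 180.31501024518437 0.04942070747048039
the job is handed in; nothing more can be done
None
```

The blue press is closed and handed in at about 18 s of the 42 s limit: in two camera views the handle stands upright and the handwheel is at its half-turn stop (177–180°). The gripper is clear, and I kept well away from the yellow press; the judge's verdict was not shown.

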